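# Case a welding filter plate from the dispensing rack

### The job

Slide the top filter plate along the rack until it overhangs the rack's open end, pinch the overhanging end and lift the plate off. Set it down (do not drop it) flat, lengthwise and centred on the raised bed between the end stops in the open case, let go, then shut the case's lid fully. Keep the plate off the bench, the two lower plates in the rack, and leave the other things on the bench alone.

Things in the scene. Friction and masses are not known exactly. Their poses are not given: they have to be found in the camera images.
- plate_top: Top of three stacked plates: dark opaque rigid glass, 120 (x) x 52 (y) x 4 (z) mm, about 60 g, smooth (friction on plates and rack about 0.25). Origin: centre of underside; x along its length, z up. Starts in the rack on the middle plate, x along the rack's x, underside 68 mm above the bench, 0 to 8 mm forward (-x) of the rack's centre. Slides when pressed lightly from above and dragged.
- plate_mid: Middle plate, the same size, under the top one; stays in the rack.
- plate_low: Bottom plate, the same size, lying on the rack's deck; stays in the rack.
- rack: Fixed aluminium rack, deck 136 (x) x 76 (y) mm, top at z = 60 mm. Origin: below the deck's centre at bench level; x along it, open end faces -x, roughly the robot. Rails (|y| 27.5 to 38 mm) and a +x end wall, up to z = 71 mm, hide the plates' edges. A lip at the -x end, up to z = 66.5 mm, holds back the two lower plates; the top plate (z 68 to 72 mm) passes over it.
- rack_mouth (a point): Middle of the rack's open end at the underside of the top plate: x = -68 mm, z = 68 mm in the rack's frame, same axes. Beyond it (-x) the air is free down to the bench, so fingers can reach below an overhanging plate. The plate tips off once its centre is within 10 mm of this point.
- case: Fixed hinged case, outer 172 (x) x 148 (y) x 44 (z) mm without lid, walls and floor 4 mm. Origin: centre of its underside; lid hinged on the +x side, away from the robot. In the middle a pale felt-topped bed along x, 40 mm wide (y), top at z = 30 mm, with end stops 8 mm high, 132 mm apart. Either side of the bed is an open trough for fingers, floor at z = 4 mm, |y| from 20 to 70 mm.
- bed (a point): Centre of the bed's top face, where the middle of the plate's underside goes; axes as the case's.
- lid (a joint): Lid angle in rad: 0 shut, 1.57 upright, at most 1.8; stiff hinge that stays where it is left (about 0.2 to 0.3 N m to move). Starts at 1.4 to 1.65. The lid turns about the y axis of point lid_hinge: opening lifts its front edge away from the robot.
- lid_hinge (a point): Middle of the hinge line, at x = 90 mm, z = 44 mm in the case's frame; fixed to the case, axes as the case's.
- lid_edge (a point): Middle of the lid's front edge, on its outer (top) face, 176 mm from the hinge line; shut, the outer face is 14 mm above the hinge line. A tab 40 mm wide and 16 mm long sticks out beyond it. The lid is 148 mm wide; from above, its outer face is pushed from the far side, then down.
- hammer: hammer lying loose, a bystander.
- brush: wire brush lying loose, a bystander.
- rod_box: flat carton of welding rods, 300 x 65 x 26 mm, a bystander; origin: centre of its underside.
- square: small steel holding square, 70 x 70 x 24 mm, a bystander; origin: centre of its underside.
Things that resemble listed ones, but are neither listed nor needed, are in the scene too. Of the things like the rack, leave any that is brown or turquoise; of the rest the larger one is meant.

How it is judged (in metres and radians):
On the way, in this order (a step that is already met when the one before it is completed fails the run):
1. the top plate lies flat on the stack, overhanging the rack's open end by 25 mm or more (x of plate_top in the frame of rack between -0.062 and -0.033 m and z of plate_top in the frame of rack between 0.065 and 0.072 m and angle between plate_top's own z axis and vertical below 0.06 rad), for 0.2 s.
2. the plate is held by the fingers, lifted 20 mm or more off the stack (z of plate_top in the frame of rack above 0.088 m and contact force between the fingers and plate_top above 0.5 N), for 0.2 s.
3. the plate lies flat on the bed between the end stops, let go, the lid still open (x of plate_top in the frame of case between -0.01 and 0.01 m and y of plate_top in the frame of case between -0.012 and 0.012 m and z of plate_top in the frame of case between 0.027 and 0.034 m and angle between the x axis of plate_top and the x axis of case, either way round below 0.2 rad and angle between plate_top's own z axis and vertical below 0.06 rad and contact force between the fingers and plate_top below 0.1 N and value of joint lid above 0.5 rad), for 0.2 s.
At the end, for the whole second after the job is handed in: The top plate lies at rest flat on the bed (within 10 mm of its centre lengthwise, 12 mm across, 0.2 rad of its line), the lid is shut to within 0.06 rad, and the two lower plates are still in the rack (moved less than 20 mm) (x of plate_top in the frame of case between -0.01 and 0.01 m and y of plate_top in the frame of case between -0.012 and 0.012 m and z of plate_top in the frame of case between 0.027 and 0.034 m and angle between the x axis of plate_top and the x axis of case, either way round below 0.2 rad and angle between plate_top's own z axis and vertical below 0.06 rad and value of joint lid below 0.06 rad and linear speed of plate_top below 0.02 m/s and distance of each of plate_mid, plate_low from where it was at the start of the episode below 0.02 m); the robot touches nothing.
It fails at once if the plate ends up on the bench or on the floor of the case (its origin lower than 20 mm) (height (world z) of plate_top below 0.02 m).
It fails at once if a lower plate is moved by more than 20 mm (distance of any of plate_mid, plate_low from where it was at the start of the episode above 0.02 m).
It fails at once if the plate is let go more than 15 mm above the bed (dropped) (horizontal distance between plate_top and case below 0.08 m and z of plate_top in the frame of case above 0.045 m and contact force between the fingers and plate_top below 0.05 N).
It fails at once if a bystander is moved by more than 30 mm (distance of any of hammer, brush, rod_box, square from where it was at the start of the episode above 0.03 m).
It also fails if it takes over 72 s, if anything falls off the work surface, if the arm or the gripper's body presses on something with over 40 N, if the wrist force passes 120 N, or if a joint passes its speed limit or range.

### The arm

A 6-joint arm with a two-finger parallel gripper is mounted at the origin on the work surface. World frame = base frame: x ahead of the robot, y to its left, z up, the work surface at z = 0. Lengths are in mm, angles in rad, forces in N, time in s.
With the tool pointing down it reaches from about 275 to 750 mm from the base axis. Payload 10.2 kg.
Tool frame: the origin (TCP) lies midway between the tips of the shut fingers; the grasp point (between the pads) lies 19 mm behind it (ctrl.tcp_to_grasp is the z of the grasp point in the tool frame, in mm); z points along the fingers, y is the direction in which the jaws open and shut (so a half turn about z gives the same grasp; the last joint's range is limited). The gripper opens to 85 mm and grips with 20 to 120 N. Pads are 22 mm wide; open, the fingers measure 114 mm over their backs; the gripper's body (76 mm by 85 mm) begins 54 mm behind the grasp point. The pads swing forward as they close: fully open they stand 13 mm farther back than shut.
Start: joints at [1.09, 0.313, 1.498, -0, 1.331, -0.223], TCP at [133.863, 507.653, 231.294] pointing down, gripper open.
Joint ranges: [-2.94, 2.94], [-0.97, 2.17], [0.19, 2.56], [-1.23, 4.37], [0.02, 3.11], [-2.88, 2.88]. Speed limits (rad/s): [2.39, 2.39, 3.01, 3.14, 3.14, 3.14].

### API

Orientations are given as a unit quaternion [w, x, y, z].
In Python, from rig import sensors, capture, order, ctrl gives the robot as it stands. The module is installed in compiled form; this text tells all that it offers.
- The arm moves only by the tool play_rows, never from a script. Its argument "deltas" is a list of rows, each a list of 7 numbers: the shift along the world's x, y, z in units of 40 mm (1.0 is 40 mm), then the turn, a rotation vector about the world's x, y, z in units of 6 degrees (1.0 is 6 degrees), then the opening, from -1 (shut) to 1 (fully open). A call has 1 to 8 rows; each row shifts and turns the commanded pose from where the row before left it; what a row does not reach is not made up. A row lasts 1/12 s, in which the tool goes at most 41.7 mm and 7.16 degrees, less where a joint would pass 70% of its speed; a pose out of reach is approached as far as the arm can. A call is refused whole if a number of a shift passes 1 or a number of a turn 1, either way. A call with a gripper value outside its range is refused whole. The fingers move at their own pace and stop on an object; "squeeze" is the grip in N (left out, the last holds). Time passes only in rows, so rows that do not move let the fingers close. It gives the time, the measured TCP pose, the force and the opening at its end, in the units of the state.
- sensors.sense(): the state, without advancing time (a new reading comes with each control period).
- capture(name): name is "side" or "top" or "wrist"; returns a dict with "pixels" (480x640x3 uint8, red, green, blue), "z_map" (480x640 float32, mm along the optical axis (not along the pixel's ray), 0 where there is no reading), "fx", "fy", "cx", "cy" (pixels), "k1" (the pictures are not rectified: a ray, as slopes to the right and down, at radius r is drawn at 1 + k1 r^2 times it, then the intrinsics apply), "eye" and "rotation" of the camera in the world; the wrist camera has in their place "tool_from_camera" (4x4, takes a point from camera to tool coordinates, whose origin is the TCP and whose axes are the flange's). Camera axes: x right, y down, z forward; pixel columns grow to the right and rows downward; lengths in mm; the calibration is good to about 2 mm. A picture is of the moment at which its call begins: read the wrist's pose just before it.
- order.finish_job(): hands the job in, once; it reports no verdict.
The state is a dict: "time_s": time; "joints": joint angles; "dq": joint speeds; "tau": joint torques, N m; "eef_pos": TCP position; "ee_rot": TCP orientation; "force": force on the tool from outside, world axes, zero at the start; "wrist_torque": the same for the moment, N m; "grip_width": opening from 0.0 (shut) to 1.0 (fully open).
Only numpy, scipy, OpenCV 4.12 (cv2) and the standard library are available. Lean on these libraries where they do the work, as an engineer would, in place of code of your own. Each camera call takes 0.05 s, during which the arm holds its last target. There are 200 camera calls.

## Working session

There is one attempt and no reset: what is moved stays moved. The work goes in short steps, Python scripts to look and compute and a tool call to move; the robot and the scene stay as the last step left them, time stands still between calls to the robot, and variables do not carry over. Pictures are saved under pics/ and viewed, about 8 in all and at most 12, crops included, and the job is handed in when it is done.

Besides the shell and the picture viewer there is one more tool, called after ">>>" by a JSON object that holds its "op" and its "data". play_rows: Moves the arm, as the interface text tells. Its arguments: {"type":"object","properties":{"deltas":{"type":"array","items":{"type":"array","items":{"type":"number"}}},"squeeze":{"type":"number"}},"required":["deltas"]}

```bash
mkdir -p pics; ls; cat > h.py <<'E'
import numpy as np, cv2
from rig import sensors, capture, order, ctrl
from scipy.spatial.transform import Rotation as R
def snap(name):
    s=sensors.sense(); c=capture(name)
    if 'eye' in c: Rm=np.array(c['rotation']);
    if 'eye' in c:
        if Rm.shape!=(3,3):
            q=Rm; Rm=R.from_quat([q[1],q[2],q[3],q[0]]).as_matrix()
        e=np.array(c['eye'])
    else:
        q=s['ee_rot']; T=np.array(c['tool_from_camera']); Rt=R.from_quat([q[1],q[2],q[3],q[0]]).as_matrix()
        Rm=Rt@T[:3,:3]; e=Rt@T[:3,3]+np.array(s['eef_pos'])
    c['R']=Rm; c['e']=e; return c
def slopes(c,uv):
    uv=np.atleast_2d(uv).astype(float)
    d=(uv-[c['cx'],c['cy']])/[c['fx'],c['fy']]; s=d.copy()
    for _ in range(20): s=d/(1+c['k1']*(s**2).sum(1,keepdims=True))
    return s
def onplane(c,uv,z):
    s=slopes(c,uv); r=np.c_[s,np.ones(len(s))]@c['R'].T
    return c['e']+r*((z-c['e'][2])/r[:,2])[:,None]
def cloud(c):
    v,u=np.mgrid[:480,:640]; s=slopes(c,np.c_[u.ravel(),v.ravel()])
    z=c['z_map'].reshape(-1,1); P=(np.c_[s,np.ones(len(s))]*z)@c['R'].T+c['e']
    P[z[:,0]==0]=np.nan
    return P.reshape(480,640,3)
def proj(c,P):
    p=(np.atleast_2d(P)-c['e'])@c['R']; s=p[:,:2]/p[:,2:]
    s=s*(1+c['k1']*(s**2).sum(1,keepdims=True)); return s*[c['fx'],c['fy']]+[c['cx'],c['cy']]
def save(c,f): cv2.imwrite('pics/'+f,c['pixels'][:,:,::-1])
E
python3 - <<'E'
from h import *
import pickle
for n in ['top','side']:
    c=snap(n); save(c,n+'0.png'); pickle.dump(c,open(n+'.pkl','wb'))
    print(n,c['e'],c['R'].round(2).tolist(),c['fx'],c['k1'])
print(sensors.sense(), ctrl.tcp_to_grasp)
E
```

```text
pics
top [3.09782954e+02 1.27414481e+00 1.50356682e+03] [[0.02, -0.99, 0.15], [-1.0, -0.02, -0.0], [0.01, -0.15, -0.99]] 560.9663033988138 0.02084353275337121
side [230.2575238  578.4026575  854.72123034] [[-0.89, -0.34, 0.3], [-0.46, 0.68, -0.57], [-0.01, -0.65, -0.76]] 481.7916842648855 -0.0463133454907924
{'time_s': 0.1, 'joints': array([ 1.08958888e+00,  3.13404275e-01,  1.49835571e+00, -1.41490616e-05,
        1.33097835e+00, -2.23397045e-01]), 'dq': array([ 0.00208614, -0.00039989, -0.00254685,  0.00041093,  0.00213612,
       -0.00011969]), 'tau': array([ 1.70776519e-03, -4.12896109e+01, -2.60144860e+01, -2.52857844e-04,
        3.00723477e-03,  2.00200262e-06]), 'eef_pos': array([133.76401615, 507.44281734, 230.7890969 ]), 'ee_rot': array([-1.91214396e-04,  1.28546811e-01,  9.91703277e-01, -5.40026366e-04]), 'force': array([-0.18948745,  0.48425651, -0.26490316]), 'wrist_torque': array([-0.08744903, -0.04759386, -0.05285941]), 'grip_width': 1.000057246165163} -18.700000000000003
```

View pics/top0.png

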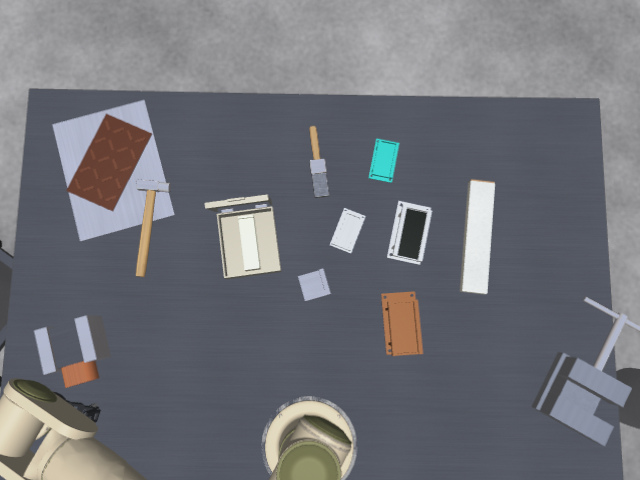

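View pics/side0.png

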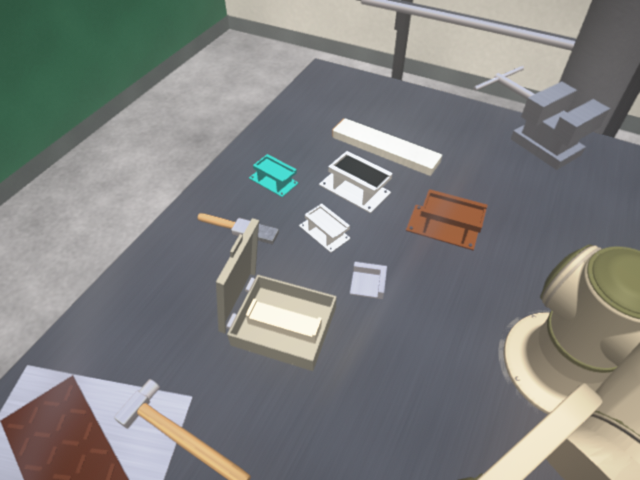

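The top view shows the rack (white, dark plate) at about (410,233) and the case with its pale bed at (249,243). The lid is near upright at (238,202). The white rack at (347,230) and the brown and turquoise ones are decoys. The side view agrees.

```bash
cat > m.py <<'E'
from h import *
import pickle
def rect(P):
    (cx,cy),(w,h),a=cv2.minAreaRect(P[:,:2].astype(np.float32))
    if w<h: w,h,a=h,w,a-90
    a=(a+90)%180-90
    return np.round([cx,cy,w,h,a],1)
c=pickle.load(open('top.pkl','rb')); P=cloud(c); im=c['pixels'].astype(int); z=P[:,:,2]
v,u=np.mgrid[:480,:640]; mx=im.max(2)
def box(u0,u1,v0,v1): return (u>=u0)&(u<u1)&(v>=v0)&(v<v1)
def big(m):
    n,l,s,_=cv2.connectedComponentsWithStats(m.astype(np.uint8)); return l==1+s[1:,4].argmax()
r=box(380,440,192,272)
print('heights',[ (int(a),int(b)) for a,b in zip(*np.histogram(z[r],bins=np.arange(-10,90,5))[::-1])])
m=big(r&(mx<60)&(z>45)); print('plate dark',m.sum(),rect(onplane(c,np.c_[u[m],v[m]],72)), z[m].mean(), np.median(mx[m]))
m=big(r&(z>45)); print('rack z>45',m.sum(),rect(P[m]),rect(onplane(c,np.c_[u[m],v[m]],71)))
m=big(r&(im.min(2)>120)); print('white',m.sum(),rect(onplane(c,np.c_[u[m],v[m]],0)))
r=box(200,285,190,282)
m=r&box(235,262,214,272)&(im.min(2)>205); m=big(m); print('bed',m.sum(),rect(onplane(c,np.c_[u[m],v[m]],30)),z[m].mean())
m=big(r&(z>34)&(z<54)); print('case rim',m.sum(),rect(P[m]))
m=r&(z>60); print('lid',m.sum(),rect(P[m]),z[m].max(),rect(P[r&(z>170)]))
for b in (box(380,440,192,272),r):
    i=b; 
big_=np.hstack([cv2.resize(c['pixels'][195:290,195:290],(400,400),interpolation=cv2.INTER_NEAREST),cv2.resize(c['pixels'][185:280,360:455],(400,400),interpolation=cv2.INTER_NEAREST)])
cv2.imwrite('pics/crop1.png',big_[:,:,::-1])
# side view
c=pickle.load(open('side.pkl','rb')); P=cloud(c); im=c['pixels'].astype(int); z=P[:,:,2]; mx=im.max(2)
r=box(315,395,145,210)
m=big(r&(mx<60)&(z>45)); print('S plate',m.sum(),rect(onplane(c,np.c_[u[m],v[m]],72)),z[m].mean())
m=big(r&(z>45)); print('S rack',m.sum(),rect(P[m]))
r=box(215,340,215,365)
m=big(box(240,325,290,345)&(im.min(2)>205)); print('S bed',m.sum(),rect(onplane(c,np.c_[u[m],v[m]],30)),z[m].mean())
m=big(r&(z>34)&(z<54)); print('S case',m.sum(),rect(P[m]))
m=r&(z>60); print('S lid',m.sum(),rect(P[m]),z[m].max(),rect(P[r&(z>170)]))
E
python3 m.py
```

```text
heights [(-10, 149), (-5, 1131), (0, 1486), (5, 395), (10, 28), (15, 3), (20, 2), (25, 2), (30, 2), (35, 0), (40, 3), (45, 2), (50, 3), (55, 27), (60, 87), (65, 414), (70, 805), (75, 235), (80, 10)]
plate dark 889 [ 542.4 -256.6  122.4   49.7  -11.5] 72.36158746646673 48.0
rack z>45 1583 [ 545.5 -256.5  138.2   76.8  -11.6] [ 544.6 -255.1  138.3   78.5  -11.8]
white 1101 [ 557.6 -263.1  161.8   97.2  -11.5]
bed 769 [515.5 170.3 135.5  40.3   8.6] nan
case rim 553 [522.7 171.  182.4 148.5   8.8]
lid 478 [597.4 182.4 148.3  35.2 -81.2] 242.3697612174201 [588.1 180.8 148.2  19.2 -79.5]Traceback (most recent call last):
  File "m.py", line 29, in <module>
    m=big(r&(mx<60)&(z>45)); print('S plate',m.sum(),rect(onplane(c,np.c_[u[m],v[m]],72)),z[m].mean())
  File "m.py", line 12, in big
    n,l,s,_=cv2.connectedComponentsWithStats(m.astype(np.uint8)); return l==1+s[1:,4].argmax()
                                                                              ~~~~~~~~~~~~~~^^
ValueError: attempt to get argmax of an empty sequence
```

View pics/crop1.png

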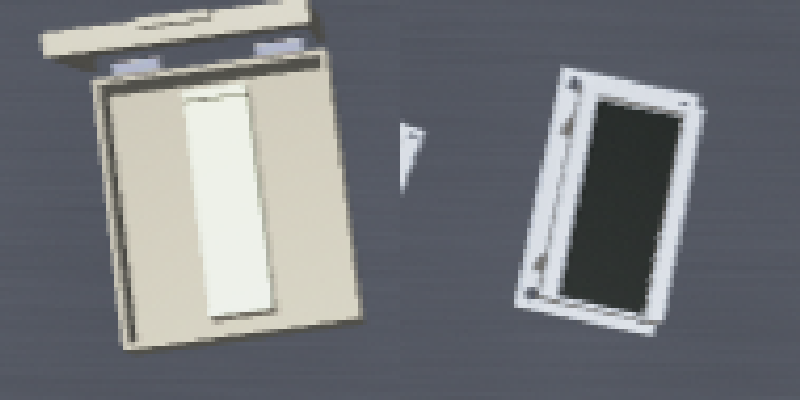

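Measured from the top view: the rack centre is about (545,-256) mm with yaw -11.6°, and the bed is about (515,170) mm with yaw +8.7°. Next I swing to the rack.

>>> {"op": "play_rows", "data": {"deltas": [[0.45,-0.87,0,0,0,0.27,-1],[0.45,-0.87,0,0,0,0.27,-1],[0.45,-0.87,0,0,0,0,-1],[0.45,-0.87,0,0,0,0,-1],[0.45,-0.87,0,0,0,0,-1],[0.45,-0.87,0,0,0,0,-1],[0.45,-0.87,0,0,0,0,-1],[0.45,-0.87,0,0,0,0,-1]]}}

```text
time_s: 0.77
eef_pos: [278.0, 227.5, 231.2]
ee_rot: [0.0, 0.1, 0.995, 0.0]
force: [1.5, -0.2, 0.6]
grip_width: 0.002
```

>>> {"op": "play_rows", "data": {"deltas": [[0.45,-0.87,0,0,0,0,-1],[0.45,-0.87,0,0,0,0,-1],[0.45,-0.87,0,0,0,0,-1],[0.45,-0.87,0,0,0,0,-1],[0.45,-0.87,0,0,0,0,-1],[0.45,-0.87,0,0,0,0,-1],[0.3,-0.87,0,0,0,0,-1],[0,0,0,0,0,0,-1]]}}

```text
time_s: 1.43
eef_pos: [399.3, -19.1, 230.9]
ee_rot: [-0.0, 0.103, 0.995, -0.001]
force: [-0.7, 1.5, 0.0]
grip_width: -0.001
```

>>> {"op": "play_rows", "data": {"deltas": [[0.38,-0.88,0,0,0,0,-1],[0.38,-0.88,0,0,0,0,-1],[0.38,-0.88,0,0,0,0,-1],[0.38,-0.88,0,0,0,0,-1],[0.38,-0.88,0,0,0,0,-1],[0.38,-0.88,0,0,0,0,-1],[0,0,0,0,0,0,-1],[0,0,0,0,0,0,-1]]}}

```text
time_s: 2.1
eef_pos: [489.0, -226.4, 230.2]
ee_rot: [-0.001, 0.101, 0.995, 0.001]
force: [-0.7, 0.6, 0.3]
grip_width: 0.005
```

```bash
python3 - <<'E'
from h import *
c=snap('wrist'); save(c,'w1.png'); print(c['e'],c['R'].round(2).tolist(),c['fx']); print(sensors.sense()['eef_pos'])
T=[(x,y,72) for x in (-60,60) for y in (-26,26)]
a=np.radians(-11.6); print(proj(c,[[542.4+np.cos(a)*x-np.sin(a)*y,-256.6+np.sin(a)*x+np.cos(a)*y,z] for x,y,z in T]).round(0))
E
```

```text
[ 414.05841018 -210.93587195  372.28555888] [[0.2, 0.93, 0.3], [0.98, -0.19, -0.06], [0.0, 0.3, -0.95]] 386.4891586258492
[ 488.81338307 -225.24586112  230.6327498 ]
[[264. 212.]
 [329. 212.]
 [271. 342.]
 [328. 342.]]
```

View pics/w1.png

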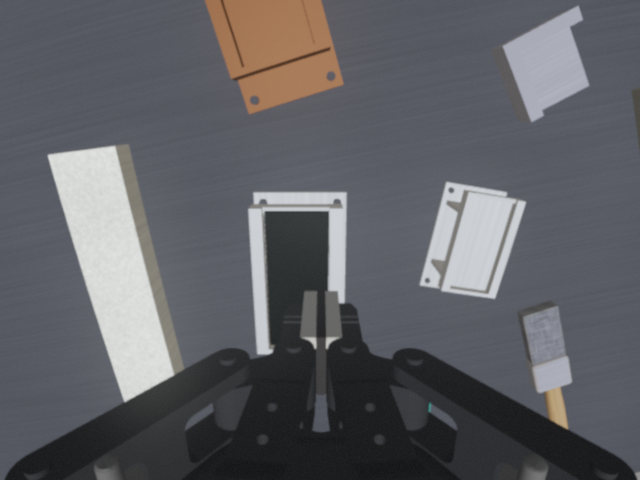

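The wrist view shows the plate's near edge at about row 211, columns 265 to 329. That matches the prediction, so I refine the position and yaw from it.

```bash
python3 - <<'E'
from h import *
c=snap('wrist'); mx=c['pixels'].max(2)
def pts(row,a,b): # dark span on row
    x=np.where(mx[row,a:b]<70)[0]+a; return x.min()-.5,x.max()+.5
L=[];Rr=[]
for v in range(218,288,6):
    l,r=pts(v,255,345); L.append((l,v)); Rr.append((r,v))
L=onplane(c,L,72);Rr=onplane(c,Rr,72); M=(L+Rr)/2
p=np.polyfit(M[:,0],M[:,1],1); print('yaw',np.degrees(np.arctan(p[0])),'width',np.linalg.norm(L-Rr,axis=1).mean()*np.cos(np.arctan(p[0])+0.0), 'y at 500',np.polyval(p,500))
print('yaw L,R',[np.degrees(np.arctan(np.polyfit(q[:,0],q[:,1],1)[0])) for q in (L,Rr)])
top=[]; 
for u in range(275,322,6):
    col=mx[195:260,u]; print(u,[int(x) for x in col[8:20]])
    top.append((u,195+np.where(col<70)[0][3]-3-.5 if 0 else 195+np.where(col[12:]<70)[0].min()+12-.5))
E_=onplane(c,top,72); print(E_.round(1), [t[1] for t in top])
# rack near edge
for u in (256,338): print(u,[int(x) for x in mx[188:215,u]])
P=cloud(c); print(P[225:285:20,300,2], P[206:212,[256,338]].round(0).tolist())
E
```

```text
yaw -11.846301466105759 width 48.92253136814239 y at 500 -248.65724967907119
yaw L,R [np.float64(-12.324896343929597), np.float64(-11.365904983268669)]
275 [200, 171, 140, 140, 171, 201, 206, 190, 127, 68, 57, 59]
281 [198, 170, 141, 142, 172, 201, 207, 190, 127, 67, 57, 61]
287 [200, 171, 141, 141, 172, 202, 206, 189, 129, 65, 55, 58]
293 [199, 170, 141, 143, 172, 202, 206, 188, 129, 67, 59, 59]
299 [200, 171, 142, 142, 173, 202, 206, 189, 127, 68, 60, 59]
305 [203, 173, 143, 142, 171, 202, 206, 188, 127, 67, 61, 61]
311 [197, 170, 140, 142, 173, 202, 207, 191, 138, 77, 60, 61]
317 [200, 171, 140, 142, 173, 202, 206, 192, 143, 81, 61, 60]
[[ 479.6 -260.4   72. ]
 [ 480.6 -255.7   72. ]
 [ 481.6 -251.    72. ]
 [ 482.5 -246.3   72. ]
 [ 483.5 -241.6   72. ]
 [ 484.5 -236.9   72. ]
 [ 486.2 -232.4   72. ]
 [ 487.2 -227.7   72. ]] [np.float64(211.5), np.float64(211.5), np.float64(211.5), np.float64(211.5), np.float64(211.5), np.float64(211.5), np.float64(212.5), np.float64(212.5)]
256 [104, 105, 104, 116, 160, 202, 212, 213, 212, 213, 213, 213, 213, 211, 210, 198, 169, 139, 130, 136, 165, 204, 212, 212, 213, 212, 213]
338 [104, 105, 105, 117, 161, 200, 209, 211, 211, 209, 205, 186, 154, 125, 111, 111, 117, 128, 130, 138, 166, 203, 212, 212, 212, 213, 213]
[71.84609395 70.71404088 71.361276  ] [[[474.0, -277.0, 61.0], [488.0, -210.0, 61.0]], [[474.0, -276.0, 65.0], [488.0, -210.0, 64.0]], [[474.0, -275.0, 70.0], [488.0, -211.0, 69.0]], [[475.0, -275.0, 70.0], [488.0, -211.0, 71.0]], [[476.0, -275.0, 70.0], [489.0, -211.0, 70.0]], [[476.0, -276.0, 71.0], [490.0, -211.0, 71.0]]]
```

>>> {"op": "play_rows", "data": {"deltas": [[0.6,-0.3,0,0,0,0,-1],[0.6,-0.3,0,0,0,0,-1],[0.58,-0.29,-0.8,0,0,0,-1],[0,0,-0.9,0,0,0,-1],[0,0,-0.9,0,0,0,-1],[0,0,-0.9,0,0,0,-1],[0,0,-0.2,0,0,0,-1],[0,0,0,0,0,0,-1]]}}

```text
time_s: 2.87
eef_pos: [559.4, -259.5, 81.9]
ee_rot: [-0.002, 0.1, 0.995, 0.001]
force: [0.1, 0.9, 1.1]
grip_width: 0.002
```

>>> {"op": "play_rows", "data": {"deltas": [[0,0,-0.05,0,0,0,-1],[0,0,-0.05,0,0,0,-1],[0,0,0,0,0,0,-1]]}}

```text
time_s: 3.12
eef_pos: [561.0, -261.4, 81.2]
ee_rot: [0.001, 0.1, 0.995, -0.001]
force: [1.1, 0.7, 0.4]
grip_width: 0.001
```

>>> {"op": "play_rows", "data": {"deltas": [[0,0,-0.05,0,0,0,-1],[0,0,-0.05,0,0,0,-1],[0,0,0,0,0,0,-1],[0,0,0,0,0,0,-1]]}}

```text
time_s: 3.45
eef_pos: [560.3, -261.2, 75.4]
ee_rot: [0.0, 0.1, 0.995, -0.0]
force: [0.2, 0.6, -0.2]
grip_width: 0.004
```

>>> {"op": "play_rows", "data": {"deltas": [[0,0,-0.05,0,0,0,-1],[0,0,0,0,0,0,-1],[0,0,0,0,0,0,-1]]}}

```text
time_s: 3.7
eef_pos: [560.2, -261.1, 73.2]
ee_rot: [-0.0, 0.1, 0.995, 0.0]
force: [-0.5, 0.3, -0.1]
grip_width: 0.004
```

>>> {"op": "play_rows", "data": {"deltas": [[0,0,-0.04,0,0,0,-1],[0,0,0,0,0,0,-1],[0,0,0,0,0,0,-1]]}}

```text
time_s: 3.95
eef_pos: [560.5, -261.3, 72.1]
ee_rot: [0.0, 0.1, 0.995, -0.0]
force: [-0.2, -0.1, 3.6]
grip_width: -0.001
```

>>> {"op": "play_rows", "data": {"deltas": [[0,0,-0.01,0,0,0,-1],[-0.05,0.01,0,0,0,0,-1],[-0.1,0.02,0,0,0,0,-1],[-0.1,0.02,0,0,0,0,-1]]}}

```text
time_s: 4.28
eef_pos: [550.9, -259.5, 72.1]
ee_rot: [0.001, 0.1, 0.995, -0.001]
force: [1.5, -0.1, 5.8]
grip_width: -0.0
```

>>> {"op": "play_rows", "data": {"deltas": [[-0.12,0.025,0,0,0,0,-1],[-0.12,0.025,0,0,0,0,-1],[-0.12,0.025,0,0,0,0,-1],[-0.12,0.025,0,0,0,0,-1],[-0.12,0.025,0,0,0,0,-1],[-0.1,0.02,0,0,0,0,-1],[0,0,0,0,0,0,-1]]}}

```text
time_s: 4.87
eef_pos: [522.2, -253.6, 72.1]
ee_rot: [0.001, 0.101, 0.995, -0.0]
force: [-0.9, -0.1, 7.8]
grip_width: 0.0
```

```bash
python3 - <<'E'
from h import *
print({k:np.round(v,3) for k,v in sensors.sense().items() if k in('eef_pos','force')})
c=snap('wrist'); save(c,'w2.png')
E
```

```text
{'eef_pos': array([ 522.194, -253.595,   72.054]), 'force': array([-0.865, -0.122,  7.839])}
```

View pics/w2.png

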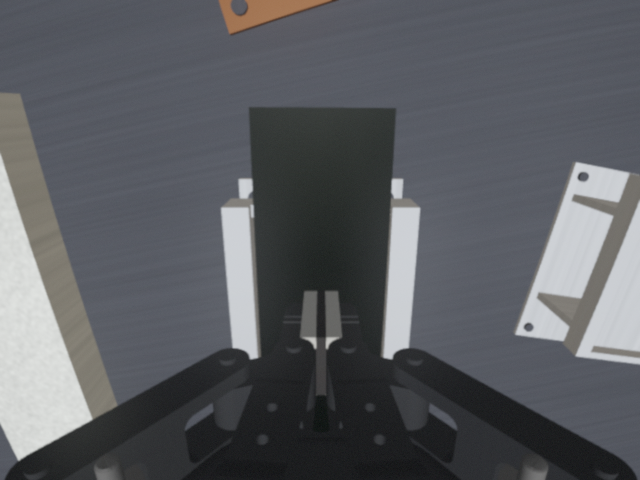

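The plate has slid out. Its front edge is at row 107, columns 250 to 395, and the rail ends are at row 204.

```bash
cat > e.py <<'E'
from h import *
c=snap('wrist'); g=c['pixels'].max(2)
def edge():
    L,T,Rr=[],[],[]
    d=(g<75).astype(np.uint8)
    for v in range(130,195,8):
        row=np.where(g[v,200:440]<70)[0]+200; L.append((row.min()-.5,v)); Rr.append((row.max()+.5,v))
    for u in range(265,385,10):
        T.append((u,80+np.where(g[80:160,u]<70)[0].min()-.5))
    return [onplane(c,x,72) for x in (L,Rr,T)]
L,Rr,T=edge(); M=(L+Rr)/2
print('yaw',np.degrees(np.arctan(np.polyfit(M[:,0],M[:,1],1)[0])),'w',np.linalg.norm(L-Rr,axis=1).mean())
p=np.polyfit(M[:,0],M[:,1],1); q=np.polyfit(T[:,1],T[:,0],1)
print('edge yaw',-np.degrees(np.arctan(q[0])))
y=-245
for _ in range(9): x=np.polyval(q,y); y=np.polyval(p,x)
n=np.array([x,y]); print('near',n); a=np.radians(-11.8); print('centre',n+60*np.array([np.cos(a),np.sin(a)]))
r=onplane(c,[(237,203.5),(405,203.5)],71).mean(0); print('rail end',r,'overhang',(r[:2]-n)@[np.cos(a),np.sin(a)])
print(sensors.sense()['eef_pos'])
E
python3 e.py
```

```text
yaw -11.822062470480214 w 51.26070030660431
edge yaw -11.563610242417651
near [ 445.03381681 -237.24910826]
centre [ 503.76586013 -249.51887137]
rail end [ 478.93903743 -244.51896857   71.        ] overhang 34.67537250973888
[ 522.2500687  -253.59598599   72.07086276]
```

>>> {"op": "play_rows", "data": {"deltas": [[-0.07,0.015,0,0,0,0,-1],[-0.08,0.015,0,0,0,0,-1],[0,0,0,0,0,0,-1],[0,0,0,0,0,0,-1],[0,0,0.05,0,0,0,-1],[0,0,0.5,0,0,0,-1],[0,0,0.8,0,0,0,1],[0,0,0,0,0,0,1]]}}

```text
time_s: 5.63
eef_pos: [518.0, -253.4, 130.3]
ee_rot: [0.003, 0.1, 0.995, -0.002]
force: [0.1, -0.7, 1.4]
grip_width: 0.27
```

```bash
python3 - <<'E'
from h import *
c=snap('wrist'); save(c,'w3.png'); s=sensors.sense(); print(s['eef_pos'],s['force'],s['grip_width'])
g=c['pixels'].max(2)
# predicted corners of plate
a=np.radians(-11.8); R2=np.array([[np.cos(a),-np.sin(a)],[np.sin(a),np.cos(a)]])
C=np.array([498,-248.3]); print(proj(c,[np.r_[C+R2@[-60,y],72] for y in(-26,0,26)]).round(1))
for y in (-15,0,15):
    ks=np.arange(-70,-50,.5); uv=proj(c,[np.r_[C+R2@[k,y],72] for k in ks]).round().astype(int)
    v=g[uv[:,1],uv[:,0]]; i=np.where(v<70)[0][0]; print(y,'edge offset',ks[i]+60,v[:8],v[-5:])
E
```

```text
[ 517.33202066 -252.86227416  127.8788735 ] [-0.00426942 -0.37875565 -0.1772957 ] 0.35950292948409657
[[270.6 104.5]
 [323.4 104.6]
 [376.2 105. ]]
-15 edge offset 0.0 [ 98  98  99  99 100 100  99  99] [59 61 60 58 57]
0 edge offset 0.5 [100  98  99  98  99  96  99 100] [59 58 59 58 59]
15 edge offset 0.5 [ 98  98  99  98 100  99  99  98] [60 56 58 57 58]
```

>>> {"op": "play_rows", "data": {"deltas": [[-0.5,0.1,0,0,0,0,1],[-0.5,0.1,0,0,0,0,1],[-0.45,0.11,0,0,0,0,1],[0,0,0,0,0,0,1],[0,0,0,0,0,0,1],[0,0,0,0,0,0,1],[0,0,0,0,0,0,1],[0,0,0,0,0,0,1]]}}

```text
time_s: 6.35
eef_pos: [458.7, -239.8, 125.0]
ee_rot: [-0.0, 0.1, 0.995, 0.0]
force: [-0.2, -0.3, -0.1]
grip_width: 1.003
```

```bash
python3 - <<'E'
from h import *
c=snap('wrist'); save(c,'w3.png'); s=sensors.sense(); print(s['eef_pos'],s['ee_rot'],s['force'],s['grip_width'])
E
```

```text
[ 458.61154843 -239.78281032  125.0439916 ] [-6.46035077e-05  1.00290186e-01  9.94958226e-01  5.61206981e-05] [-0.11320677 -0.54225879 -0.30790449] 1.0006372838993653
```

View pics/w3.png

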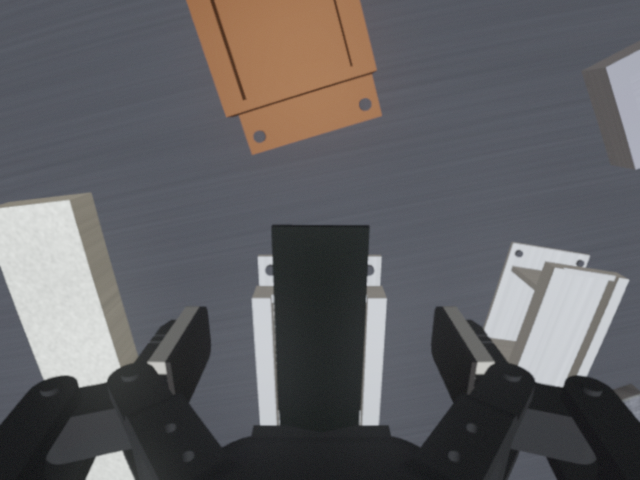

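The fingers straddle the overhanging plate (columns 272 to 368), so I descend and pinch.

>>> {"op": "play_rows", "data": {"deltas": [[0,0,-0.5,0,0,0,1],[0,0,-0.5,0,0,0,1],[0,0,-0.5,0,0,0,1],[0,0,-0.45,0,0,0,1],[0,0,0,0,0,0,1],[0,0,0,0,0,0,1]], "squeeze": 45}}

```text
time_s: 6.9
eef_pos: [458.2, -239.6, 47.1]
ee_rot: [-0.001, 0.1, 0.995, 0.0]
force: [0.2, -0.3, 0.8]
grip_width: 0.999
```

>>> {"op": "play_rows", "data": {"deltas": [[0,0,0,0,0,0,-1],[0,0,0,0,0,0,-1],[0,0,0,0,0,0,-1],[0,0,0,0,0,0,-1],[0,0,0,0,0,0,-1],[0,0,0,0,0,0,-1]]}}

```text
time_s: 7.4
eef_pos: [458.7, -240.1, 48.0]
ee_rot: [0.001, 0.1, 0.995, -0.0]
force: [0.8, -0.3, 4.2]
grip_width: 0.591
```

>>> {"op": "play_rows", "data": {"deltas": [[0,0,0.1,0,0,0,-1],[0,0,0.2,0,0,0,-1],[0,0,0.3,0,0,0,-1],[0,0,0.3,0,0,0,-1],[0,0,0.3,0,0,0,-1],[0,0,0.3,0,0,0,-1],[0,0,0,0,0,0,-1],[0,0,0,0,0,0,-1]]}}

```text
time_s: 8.07
eef_pos: [458.3, -239.8, 107.6]
ee_rot: [0.0, 0.1, 0.995, -0.0]
force: [1.0, -0.7, -0.7]
grip_width: 0.591
```

```bash
python3 - <<'E'
from h import *
s=sensors.sense(); print(s['eef_pos'],s['force'],s['wrist_torque'],s['grip_width'])
c=snap('wrist'); w=c['pixels']; c=snap('side'); m=c['pixels']
m=cv2.resize(m[110:230,290:450],(640,480)); cv2.imwrite('pics/lift.png',cv2.resize(np.hstack([w,m]),(800,300))[:,:,::-1])
E
```

```text
[ 458.28483521 -239.75730162  107.63149613] [ 0.97231526 -0.71794371 -0.71651622] [0.01264551 0.05227306 0.00283119] 0.5912486985237665
```

View pics/lift.png

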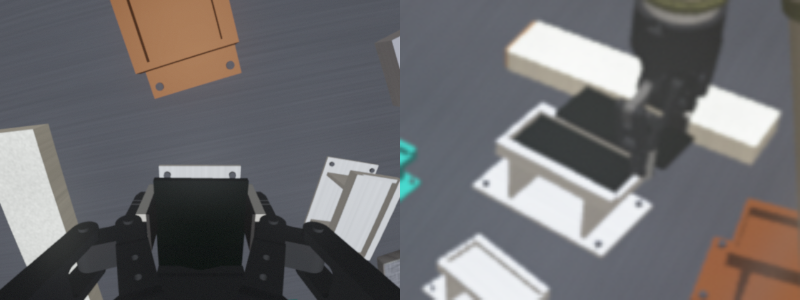

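The plate is held and both lower plates are still in the rack. I'll check its tilt while I move to a standoff in front of the case.

>>> {"op": "play_rows", "data": {"deltas": [[-0.1,0.5,0.3,0,0,0.4,-1],[-0.3,0.7,0.3,0,0,0.4,-1],[-0.3,0.9,0.2,0,0,0.4,-1],[-0.3,0.9,0.2,0,0,0.4,-1],[-0.2,0.9,0,0,0,0.4,-1],[-0.1,0.9,0,0,0,0.4,-1],[0,0.9,0,0,0,0.4,-1],[0,0.9,0,0,0,0.4,-1]]}}

```text
time_s: 8.83
eef_pos: [405.4, 25.9, 146.9]
ee_rot: [-0.0, -0.068, 0.998, 0.0]
force: [1.0, -0.8, -1.4]
grip_width: 0.594
```

>>> {"op": "play_rows", "data": {"deltas": [[0,0.9,0,0,0,0.2,-1],[0,0.9,0,0,0,0,-1],[0,0.7,0,0,0,0,-1],[0,0.4,0,0,0,0,-1],[0,0,0,0,0,0,-1],[0,0,0,0,0,0,-1]]}}

```text
time_s: 9.33
eef_pos: [405.8, 140.6, 146.7]
ee_rot: [-0.001, -0.078, 0.997, -0.0]
force: [0.1, -0.0, -1.0]
grip_width: 0.59
```

```bash
python3 - <<'E'
from h import *
import pickle
s=sensors.sense(); print(s['eef_pos'],s['ee_rot'],s['force'],s['wrist_torque'],s['grip_width'])
c=snap('wrist'); P=cloud(c); pickle.dump(c,open('w5.pkl','wb'))
w=c['pixels']; cs=snap('side'); pickle.dump(cs,open('s5.pkl','wb'))
cv2.imwrite('pics/car.png',cv2.resize(np.hstack([w,cs['pixels']]),(800,300))[:,:,::-1])
m=(w.max(2)<75); m[:290]=0; m[:,:265]=0; m[:,370:]=0; m[410:]=0
Q=P[m]; Q=Q[np.isfinite(Q[:,0])]; Q=Q[abs(Q[:,2]-np.median(Q[:,2]))<12]
A=np.c_[Q[:,:2]-Q[:,:2].mean(0),np.ones(len(Q))]; k=np.linalg.lstsq(A,Q[:,2],rcond=None)[0]; print(len(Q),'plane slopes',k, 'at',Q[:,:2].mean(0))
E
```

```text
[405.79389571 140.62931292 146.65211425] [-7.29265367e-04 -7.82323566e-02  9.96934883e-01 -7.46828950e-05] [ 0.09151179 -0.049853   -1.00524528] [ 0.03231731  0.06390978 -0.00778691] 0.5895042332482131
12552 plane slopes [-5.90367230e-03 -1.11445044e-03  1.69362369e+02] at [410.50679131 139.83085664]
```

View pics/car.png

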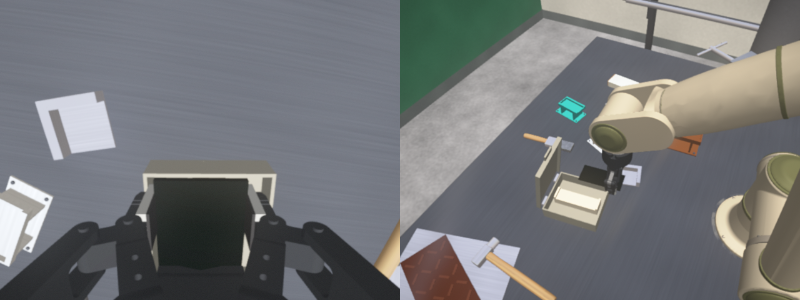

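The plate is level (slope 0.006). The case's near rim is visible at about row 280 of the wrist picture, so I use it to refine the case pose.

```bash
python3 - <<'E'
from h import *
import pickle
c=pickle.load(open('w5.pkl','rb')); g=c['pixels'].astype(int)
a=np.radians(8.75); R2=np.array([[np.cos(a),-np.sin(a)],[np.sin(a),np.cos(a)]]); C=np.array([516.8,170.2])
print('pred rim corners',proj(c,[np.r_[C+R2@[-86,y],44] for y in(-74,74)]).round(1))
T=[]
for u in list(range(245,262,4))+list(range(285,390,15))+list(range(415,432,4)):
    col=g[262:300,u].sum(1); d=np.diff(col); i=d.argmax(); T.append((u,262+i+.5))
print(T)
W=onplane(c,T,44); q=np.polyfit(W[:,1],W[:,0],1); print('front yaw',-np.degrees(np.arctan(q[0])),'res',(W[:,0]-np.polyval(q,W[:,1])).round(1))
print('pred front dist vs meas:',((W[:,:2]-C)@R2)[:,0].round(1))
for v in (292,298,305):
    print(v,[int(x) for x in g[v,222:240].sum(1)],[int(x) for x in g[v,430:452].sum(1)])
# side view bed & rim
c=pickle.load(open('side.pkl','rb')); g=c['pixels']
m=(g.min(2)>205).astype(np.uint8); m[:290]=0;m[345:]=0;m[:,:240]=0;m[:,325:]=0
k=cv2.findContours(m,0,2)[0]; k=max(k,key=cv2.contourArea)[:,0]; W=onplane(c,k,30)[:,:2]; 
(x,y),wh,an=cv2.minAreaRect(W.astype(np.float32)); print('side bed',x,y,wh,an)
P=cloud(c); z=P[:,:,2]; m=(z>36)&(z<52); m[:255]=0; m[370:]=0; m[:,:225]=0; m[:,345:]=0
L=(P[m][:,:2]-C)@R2; print('side rim local extents',np.percentile(L,[1,99],axis=0))
for n,b in (('top',(slice(190,282),slice(200,285))),('side',(slice(215,365),slice(215,340)))):
    c=pickle.load(open(n+'.pkl','rb')); P=cloud(c)[b].reshape(-1,3); P=P[P[:,2]>60]; L=np.c_[(P[:,:2]-C)@R2,P[:,2]]
    L=L[(L[:,0]>60)&(L[:,0]<140)]; print(n,'lid x by z',[(h,np.percentile(L[abs(L[:,2]-h)<12][:,0],[5,50,95]).round(0)) for h in(90,150,210,235) if (abs(L[:,2]-h)<12).sum()>5], L[:,2].max())
E
```

```text
pred rim corners [[231.3 273.5]
 [446.  274.2]]
[(245, np.float64(276.5)), (249, np.float64(277.5)), (253, np.float64(277.5)), (257, np.float64(277.5)), (261, np.float64(277.5)), (285, np.float64(277.5)), (300, np.float64(277.5)), (315, np.float64(277.5)), (330, np.float64(277.5)), (345, np.float64(277.5)), (360, np.float64(277.5)), (375, np.float64(277.5)), (415, np.float64(277.5)), (419, np.float64(277.5)), (423, np.float64(277.5)), (427, np.float64(277.5)), (431, np.float64(277.5))]
front yaw 8.857633773668374 res [-0.6  0.2  0.1  0.1  0.1  0.1  0.   0.  -0.  -0.  -0.  -0.  -0.  -0.
 -0.   0.   0. ]
pred front dist vs meas: [-83.9 -83.1 -83.1 -83.2 -83.2 -83.3 -83.3 -83.3 -83.4 -83.4 -83.4 -83.5
 -83.5 -83.5 -83.5 -83.5 -83.5]
292 [385, 378, 381, 381, 383, 383, 415, 519, 603, 634, 640, 639, 618, 536, 393, 332, 322, 331] [325, 321, 324, 352, 453, 570, 631, 639, 642, 623, 552, 445, 381, 377, 370, 372, 371, 375, 369, 371, 372, 378]
298 [383, 380, 383, 380, 379, 386, 400, 471, 570, 624, 638, 637, 625, 568, 464, 403, 406, 413] [328, 321, 327, 408, 548, 623, 639, 641, 634, 593, 497, 408, 376, 382, 380, 379, 381, 381, 381, 381, 380, 384]
305 [383, 383, 378, 368, 368, 365, 368, 400, 493, 580, 604, 568, 487, 428, 412, 413, 410, 412] [320, 330, 386, 519, 607, 636, 640, 634, 607, 513, 410, 379, 382, 378, 379, 376, 374, 372, 376, 373, 372, 372]
side bed 517.3843383789062 168.337646484375 (136.1689910888672, 44.462646484375) 10.91319751739502
side rim local extents [[-83.96659981 -75.47924342]
 [102.37717109  74.2163619 ]]
top lid x by z [(90, array([85., 94., 96.])), (150, array([76., 78., 82.])), (210, array([66., 71., 78.])), (235, array([66., 73., 76.]))] 242.3697612174201
side lid x by z [(90, array([86., 95., 97.])), (150, array([77., 86., 88.])), (210, array([66., 72., 79.])), (235, array([72., 74., 77.]))] 237.5781296223255
```

>>> {"op": "play_rows", "data": {"deltas": [[0.4,0.12,0,0,0,0,-1],[0.6,0.18,0,0,0,0,-1],[0.6,0.18,0,0,0,0,-1],[0.23,0.06,-0.2,0,0,0,-1],[0,0,-0.6,0,0,0,-1],[0,0,-0.6,0,0,0,-1],[0,0,-0.6,0,0,0,-1],[0,0,-0.5,0,0,0,-1]]}}

```text
time_s: 10.1
eef_pos: [479.2, 160.6, 45.6]
ee_rot: [-0.001, -0.076, 0.997, -0.0]
force: [0.4, 0.8, -0.9]
grip_width: 0.593
```

>>> {"op": "play_rows", "data": {"deltas": [[0,0,-0.3,0,0,0,-1],[0,0,-0.2,0,0,0,-1],[0,0,0,0,0,0,-1],[0,0,0,0,0,0,-1]]}}

```text
time_s: 10.43
eef_pos: [479.8, 161.3, 27.6]
ee_rot: [0.0, -0.077, 0.997, -0.0]
force: [0.1, -0.2, -0.4]
grip_width: 0.588
```

```bash
python3 - <<'E'
from h import *
import pickle
s=sensors.sense(); print(s['eef_pos'],s['ee_rot'],s['force'],s['grip_width'])
c=snap('wrist'); cs=snap('side'); pickle.dump(cs,open('s6.pkl','wb'))
m=cv2.resize(cs['pixels'][220:370,200:400],(640,480))
cv2.imwrite('pics/low.png',cv2.resize(np.hstack([c['pixels'],m]),(800,300))[:,:,::-1])
E
```

```text
[479.775122   161.29979478  27.55497131] [ 5.22519771e-05 -7.68611937e-02  9.97041802e-01 -1.27464773e-05] [ 0.14069462 -0.24761199 -0.42332049] 0.587519871513316
```

View pics/low.png

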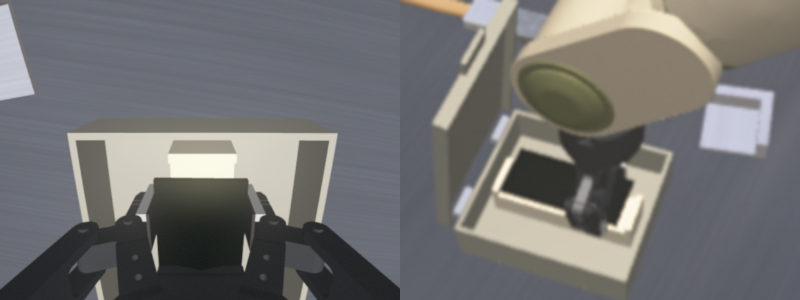

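```bash
python3 - <<'E'
from h import *
s=sensors.sense(); c=snap('wrist'); g=c['pixels'].astype(int).sum(2)
col=g[210:310,322]; print([int(x) for x in col])
a=np.radians(8.85); R2=np.array([[np.cos(a),-np.sin(a)],[np.sin(a),np.cos(a)]])
d=np.diff(col); 
r1=210+d.argmax()+.5; r2=210+d[40:].argmin()+40.5; rim=None
print('stop outer edge row',r1,'plate row',r2)
t=s['eef_pos'][:2]
for n,uv,z in (('stop outer z38',[322,r1],38),('plate near z51.5',[322,r2],51.5)):
    print(n,(R2.T@(onplane(c,[uv],z)[0,:2]-t)).round(1))
r=g[190:230,322]; rr=190+np.diff(r).argmax()+.5; print('rim',rr,(R2.T@(onplane(c,[[322,rr]],44)[0,:2]-t)).round(1))
for v,z in ((256,38),(330,51.5)):
    print(v,[int(x) for x in g[v,255:400:1]] if v==256 else '')
E
```

```text
[428, 543, 609, 629, 629, 630, 628, 628, 627, 629, 630, 623, 584, 490, 442, 440, 441, 441, 446, 443, 444, 444, 447, 447, 444, 448, 447, 448, 451, 452, 453, 454, 454, 487, 599, 708, 731, 733, 733, 733, 733, 732, 733, 733, 733, 733, 732, 732, 732, 732, 733, 733, 732, 733, 733, 733, 733, 732, 732, 732, 732, 731, 731, 730, 732, 731, 729, 731, 731, 730, 730, 728, 724, 694, 595, 400, 276, 266, 270, 264, 271, 278, 268, 264, 264, 263, 260, 261, 258, 257, 250, 256, 246, 241, 241, 246, 235, 231, 229, 235]
stop outer edge row 210.5 plate row 284.5
stop outer z38 [-44.2   0.3]
plate near z51.5 [-22.    0.3]
rim 210.5 [-45.7   0.3]
256 [617, 618, 618, 619, 617, 618, 617, 623, 618, 621, 621, 621, 636, 681, 716, 727, 728, 729, 728, 730, 730, 729, 728, 731, 731, 731, 730, 730, 730, 730, 731, 730, 731, 730, 731, 731, 729, 731, 731, 731, 731, 731, 731, 731, 731, 731, 731, 732, 732, 732, 732, 732, 730, 732, 732, 733, 732, 731, 733, 733, 732, 731, 732, 732, 733, 733, 733, 732, 732, 731, 733, 733, 733, 732, 733, 733, 733, 732, 732, 733, 733, 733, 733, 732, 733, 732, 731, 733, 733, 732, 732, 733, 732, 733, 733, 733, 732, 731, 733, 733, 732, 732, 733, 733, 732, 732, 731, 730, 732, 731, 732, 730, 730, 732, 731, 731, 732, 731, 730, 730, 729, 722, 688, 639, 622, 621, 620, 619, 616, 621, 619, 618, 620, 619, 618, 619, 617, 618, 618, 618, 618, 616, 618, 617, 618]
330
```

Lateral centring is within 1 mm. The plate sits about 2 mm short lengthwise, so I nudge it forward, then lower gently until there is contact.

>>> {"op": "play_rows", "data": {"deltas": [[0.04,0.005,-0.15,0,0,0,-1],[0,0,-0.15,0,0,0,-1],[0,0,-0.05,0,0,0,-1],[0,0,0,0,0,0,-1],[0,0,0,0,0,0,-1]]}}

```text
time_s: 11.0
eef_pos: [481.0, 162.1, 13.1]
ee_rot: [-0.0, -0.077, 0.997, -0.0]
force: [-0.3, 0.3, -1.1]
grip_width: 0.591
```

>>> {"op": "play_rows", "data": {"deltas": [[0,0,-0.025,0,0,0,-1],[0,0,0,0,0,0,-1],[0,0,0,0,0,0,-1]]}}

```text
time_s: 11.25
eef_pos: [481.1, 162.1, 12.4]
ee_rot: [0.0, -0.077, 0.997, 0.0]
force: [-0.0, -0.1, -0.6]
grip_width: 0.59
```

>>> {"op": "play_rows", "data": {"deltas": [[0,0,-0.025,0,0,0,-1],[0,0,0,0,0,0,-1],[0,0,0,0,0,0,-1]]}}

```text
time_s: 11.5
eef_pos: [481.0, 162.1, 11.3]
ee_rot: [-0.0, -0.077, 0.997, 0.0]
force: [-0.0, 0.8, 0.1]
grip_width: 0.595
```

>>> {"op": "play_rows", "data": {"deltas": [[0,0,-0.025,0,0,0,-1],[0,0,0,0,0,0,-1],[0,0,0,0,0,0,-1]]}}

```text
time_s: 11.75
eef_pos: [481.2, 162.1, 10.7]
ee_rot: [0.0, -0.077, 0.997, -0.0]
force: [-2.1, 0.2, 3.8]
grip_width: 0.593
```

>>> {"op": "play_rows", "data": {"deltas": [[0,0,0,0,0,0,0.35],[0,0,0,0,0,0,0.4],[0,0,0,0,0,0,0.6],[0,0,0,0,0,0,0.8],[0,0,0,0,0,0,0.8],[0,0,0,0,0,0,0.8]]}}

```text
time_s: 12.25
eef_pos: [481.1, 162.0, 10.3]
ee_rot: [-0.0, -0.077, 0.997, 0.0]
force: [0.4, 0.1, 0.2]
grip_width: 0.897
```

>>> {"op": "play_rows", "data": {"deltas": [[0,0,0.1,0,0,0,0.8],[0,0,0.4,0,0,0,0.8],[0,0,0.7,0,0,0,0.8],[0,0,0.8,0,0,0,0.8],[-0.3,0,0.8,0,0,0,0.8],[-0.6,0,0.5,0,0,0,-1],[-0.9,0,0.2,0,0,0,-1],[-0.5,0,0,0,0,0,-1]]}}

```text
time_s: 12.92
eef_pos: [387.3, 162.2, 152.1]
ee_rot: [0.001, -0.078, 0.997, 0.0]
force: [0.2, -0.5, -0.7]
grip_width: 0.491
```

```bash
python3 - <<'E'
from h import *
import pickle
s=sensors.sense(); print(s['eef_pos'],s['force'],s['grip_width'])
c=snap('wrist'); cs=snap('side'); ct=snap('top'); pickle.dump((c,cs,ct),open('p7.pkl','wb'))
m=cv2.resize(cs['pixels'][220:370,200:400],(640,480))
cv2.imwrite('pics/put.png',cv2.resize(np.hstack([c['pixels'],m]),(800,300))[:,:,::-1])
E
```

```text
[387.26193853 162.20180943 152.10920387] [ 0.16446934 -0.46955345 -0.68130762] 0.49145508129845566
```

View pics/put.png

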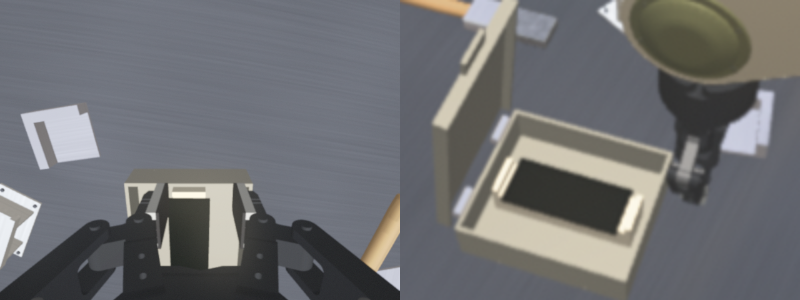

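The plate lies on the bed between the stops, let go. Next I check the numbers and raise the arm over the lid.

>>> {"op": "play_rows", "data": {"deltas": [[0,0,0.9,0,0,0,-1],[0,0,0.95,0,0,0,-1],[0,0,0.95,0,0,0,-1],[0.5,0.05,0.4,0,0,0,-1],[0.8,0.08,0,0,0,0,-1],[0.9,0.09,0,0,0,0,-1],[0.9,0.09,0,0,0,0,-1],[0.9,0.09,0,0,0,0,-1]]}}

```text
time_s: 13.73
eef_pos: [551.5, 178.0, 278.0]
ee_rot: [0.0, -0.077, 0.997, -0.0]
force: [0.1, -0.3, -0.0]
grip_width: -0.001
```

```bash
python3 - <<'E'
from h import *
import pickle
c,cs,ct=pickle.load(open('p7.pkl','rb'))
a=np.radians(8.85); R2=np.array([[np.cos(a),-np.sin(a)],[np.sin(a),np.cos(a)]])
s=sensors.sense(); C=np.array([518,169]); print(s['eef_pos'],(s['eef_pos'][:2]-C)@R2)
for n,k,b in (('side',cs,(240,325,280,350)),('top',ct,(230,265,205,275))):
    g=k['pixels']; m=(g.max(2)<70).astype(np.uint8); u0,u1,v0,v1=b; M=np.zeros_like(m); M[v0:v1,u0:u1]=m[v0:v1,u0:u1]
    q=max(cv2.findContours(M,0,2)[0],key=cv2.contourArea)[:,0]; W=onplane(k,q,34)[:,:2]
    r=cv2.minAreaRect(W.astype(np.float32)); print(n,r,(np.array(r[0])-C)@R2)
P=cloud(cs); w=(cs['pixels'].max(2)<70); w[:285]=0; w[345:]=0; w[:,:240]=0; w[:,325:]=0; Q=P[w]; Q=Q[np.isfinite(Q[:,0])&(abs(Q[:,2]-34)<10)]
A=np.c_[Q[:,:2]-Q[:,:2].mean(0),np.ones(len(Q))]; print('plane',np.linalg.lstsq(A,Q[:,2],rcond=None)[0])
E
```

```text
[551.51637561 178.00093076 277.96508203] [34.50212312  3.73733713]
side ((519.1007690429688, 170.0056610107422), (116.48236083984375, 49.725311279296875), 8.46150016784668) [1.24238294 0.82433681]
top ((503.88385009765625, 165.07107543945312), (150.92437744140625, 50.97716522216797), 11.093596458435059) [-14.55254793  -1.71040492]
plane [6.73956113e-04 3.38265892e-03 3.34711663e+01]
```

>>> {"op": "play_rows", "data": {"deltas": [[0.85,0.1,0,0,0,0,-1],[0.85,0.1,0,0,0,0,-1],[0.8,0.1,0,0,0,0,-1],[0,0,-0.5,0,0,0,-1],[0,0,-0.7,0,0,0,-1],[0,0,-0.7,0,0,0,-1],[0,0,0,0,0,0,-1],[0,0,0,0,0,0,-1]]}}

```text
time_s: 14.4
eef_pos: [649.2, 189.8, 201.4]
ee_rot: [-0.001, -0.077, 0.997, -0.0]
force: [0.9, 0.3, -0.4]
grip_width: 0.002
```

>>> {"op": "play_rows", "data": {"deltas": [[-0.4,-0.06,0,0,0,0,-1],[-0.4,-0.06,0,0,0,0,-1],[-0.2,-0.03,0,0,0,0,-1],[0,0,0,0,0,0,-1]]}}

```text
time_s: 14.73
eef_pos: [609.2, 184.1, 205.5]
ee_rot: [0.002, -0.077, 0.997, 0.0]
force: [0.2, -0.3, 0.5]
grip_width: 0.002
```

>>> {"op": "play_rows", "data": {"deltas": [[-0.3,-0.05,-0.02,0,0,0,-1],[-0.3,-0.05,-0.05,0,0,0,-1],[-0.3,-0.04,-0.06,0,0,0,-1],[0,0,0,0,0,0,-1]]}}

```text
time_s: 15.07
eef_pos: [573.1, 178.5, 198.8]
ee_rot: [0.001, -0.077, 0.997, 0.0]
force: [0.1, -0.2, -0.9]
grip_width: 0.002
```

>>> {"op": "play_rows", "data": {"deltas": [[-0.37,-0.06,-0.15,0,0,0,-1],[-0.37,-0.06,-0.15,0,0,0,-1],[-0.33,-0.05,-0.22,0,0,0,-1],[-0.33,-0.05,-0.22,0,0,0,-1],[0,0,0,0,0,0,-1]]}}

```text
time_s: 15.48
eef_pos: [516.5, 169.6, 167.4]
ee_rot: [-0.001, -0.077, 0.997, -0.0]
force: [0.5, -0.9, -0.2]
grip_width: -0.0
```

```bash
cat > lid.py <<'E'
from h import *
a=np.radians(8.85); R2=np.array([[np.cos(a),-np.sin(a)],[np.sin(a),np.cos(a)]]); C=np.array([518,169])
s=sensors.sense(); print('tcp local',(s['eef_pos'][:2]-C)@R2,s['eef_pos'][2],s['force'])
cs=snap('side'); save(cs,'lidnow.png'); P=cloud(cs).reshape(-1,3); L=np.c_[(P[:,:2]-C)@R2,P[:,2]]
for y0 in (-65,55):
    q=L[(L[:,1]>y0)&(L[:,1]<y0+12)&(L[:,2]>48)&(abs(L[:,0])<140)]
    print(y0,[(x,np.percentile(q[abs(q[:,0]-x)<8][:,2],[5,50,95]).round(0).tolist()) for x in range(-90,105,20) if (abs(q[:,0]-x)<8).sum()>4])
E
python3 lid.py
```

```text
tcp local [-1.33728493  0.84990839] 167.44926323003236 [ 0.46383621 -0.86427081 -0.24316952]
-65 [(-50, [485.0, 487.0, 490.0]), (-30, [170.0, 175.0, 482.0]), (-10, [160.0, 170.0, 475.0]), (10, [149.0, 466.0, 468.0]), (30, [456.0, 457.0, 461.0]), (90, [57.0, 65.0, 71.0])]
55 [(-90, [419.0, 466.0, 499.0]), (-70, [410.0, 459.0, 496.0]), (-50, [402.0, 451.0, 489.0]), (-30, [177.0, 443.0, 482.0]), (-10, [168.0, 453.0, 476.0]), (10, [147.0, 453.0, 469.0]), (30, [126.0, 435.0, 459.0]), (50, [100.0, 415.0, 437.0]), (70, [78.0, 86.0, 93.0]), (90, [58.0, 66.0, 73.0])]
```

The lid follows and is at about 0.8 rad, so I keep going along the arc.

>>> {"op": "play_rows", "data": {"deltas": [[-0.28,-0.045,-0.28,0,0,0,-1],[-0.28,-0.045,-0.28,0,0,0,-1],[-0.22,-0.035,-0.33,0,0,0,-1],[-0.22,-0.035,-0.34,0,0,0,-1],[-0.15,-0.02,-0.37,0,0,0,-1],[-0.15,-0.02,-0.37,0,0,0,-1],[-0.05,-0.01,-0.2,0,0,0,-1],[0,0,0,0,0,0,-1]]}}

```text
time_s: 16.2
eef_pos: [463.7, 161.2, 80.1]
ee_rot: [-0.001, -0.077, 0.997, -0.0]
force: [0.6, 0.9, 0.4]
grip_width: -0.001
```

>>> {"op": "play_rows", "data": {"deltas": [[-0.05,-0.01,-0.2,0,0,0,-1],[0,0,-0.15,0,0,0,-1],[0,0,0,0,0,0,-1]]}}

```text
time_s: 16.45
eef_pos: [461.2, 160.8, 66.0]
ee_rot: [-0.0, -0.077, 0.997, -0.0]
force: [0.5, 0.1, 0.6]
grip_width: 0.001
```

>>> {"op": "play_rows", "data": {"deltas": [[0,0,-0.1,0,0,0,-1],[0,0,-0.05,0,0,0,-1],[0,0,0,0,0,0,-1]]}}

```text
time_s: 16.7
eef_pos: [461.1, 160.9, 60.5]
ee_rot: [-0.0, -0.077, 0.997, -0.0]
force: [-0.2, 0.7, -0.1]
grip_width: -0.0
```

>>> {"op": "play_rows", "data": {"deltas": [[0,0,-0.05,0,0,0,-1],[0,0,0,0,0,0,-1],[0,0,0,0,0,0,-1]]}}

```text
time_s: 16.95
eef_pos: [461.1, 160.8, 58.7]
ee_rot: [0.0, -0.077, 0.997, 0.0]
force: [-0.5, -0.2, 0.8]
grip_width: -0.002
```

>>> {"op": "play_rows", "data": {"deltas": [[0,0,-0.025,0,0,0,-1],[0,0,0,0,0,0,-1],[0,0,0,0,0,0,-1]]}}

```text
time_s: 17.2
eef_pos: [461.2, 160.9, 58.0]
ee_rot: [0.0, -0.077, 0.997, 0.0]
force: [-1.5, 0.0, 4.1]
grip_width: 0.001
```

```bash
python3 lid.py
```

```text
tcp local [-57.37831364   0.73910202] 58.00451481941496 [-1.48236529  0.04488424  4.14425655]
-65 [(-90, [50.0, 58.0, 394.0]), (-70, [56.0, 58.0, 379.0]), (-50, [356.0, 362.0, 368.0]), (-30, [338.0, 348.0, 353.0]), (10, [55.0, 56.0, 59.0]), (30, [55.0, 57.0, 60.0]), (50, [55.0, 58.0, 60.0]), (70, [55.0, 58.0, 60.0]), (90, [56.0, 58.0, 60.0])]
55 [(-90, [289.0, 350.0, 398.0]), (-70, [57.0, 348.0, 384.0]), (-50, [57.0, 344.0, 368.0]), (-30, [57.0, 332.0, 353.0]), (-10, [56.0, 303.0, 334.0]), (10, [55.0, 57.0, 60.0]), (30, [55.0, 58.0, 59.0]), (50, [55.0, 57.0, 60.0]), (70, [55.0, 57.0, 60.0]), (90, [56.0, 58.0, 60.0])]
```

Contact comes at z = 58 mm, which is the shut height, and the lid face is level. I press a little more, then back off.

>>> {"op": "play_rows", "data": {"deltas": [[0,0,-0.03,0,0,0,-1],[0,0,0,0,0,0,-1],[0,0,0,0,0,0,-1]]}}

```text
time_s: 17.5
eef_pos: [461.3, 160.9, 57.8]
ee_rot: [0.0, -0.077, 0.997, -0.0]
force: [-5.6, -0.6, 18.4]
grip_width: -0.003
```

>>> {"op": "play_rows", "data": {"deltas": [[0,0,0.1,0,0,0,-1],[0,0,0.6,0,0,0,-1],[0,0,0.9,0,0,0,-1],[-0.4,0,0.9,0,0,0,-1],[-0.8,0,0.5,0,0,0,-1],[-0.5,0,0,0,0,0,-1],[0,0,0,0,0,0,-1]]}}

```text
time_s: 18.08
eef_pos: [390.6, 161.1, 177.4]
ee_rot: [0.001, -0.078, 0.997, 0.0]
force: [0.3, -0.5, 0.7]
grip_width: -0.0
```

```bash
python3 lid.py
```

```text
tcp local [-127.05697467   11.82178961] 177.41247684740736 [ 0.30609793 -0.50283062  0.70759017]
-65 [(-90, [48.0, 57.0, 58.0]), (-70, [55.0, 58.0, 59.0]), (-50, [55.0, 58.0, 61.0]), (-30, [55.0, 57.0, 59.0]), (-10, [55.0, 58.0, 60.0]), (10, [55.0, 58.0, 60.0]), (30, [55.0, 58.0, 60.0]), (50, [55.0, 58.0, 60.0]), (70, [56.0, 58.0, 60.0]), (90, [55.0, 57.0, 60.0])]
55 [(-90, [52.0, 461.0, 469.0]), (-70, [55.0, 57.0, 59.0]), (-50, [55.0, 57.0, 59.0]), (-30, [56.0, 58.0, 59.0]), (-10, [56.0, 57.0, 59.0]), (10, [55.0, 57.0, 60.0]), (30, [56.0, 58.0, 60.0]), (50, [55.0, 57.0, 59.0]), (70, [55.0, 57.0, 59.0]), (90, [55.0, 58.0, 60.0])]
```

View pics/lidnow.png

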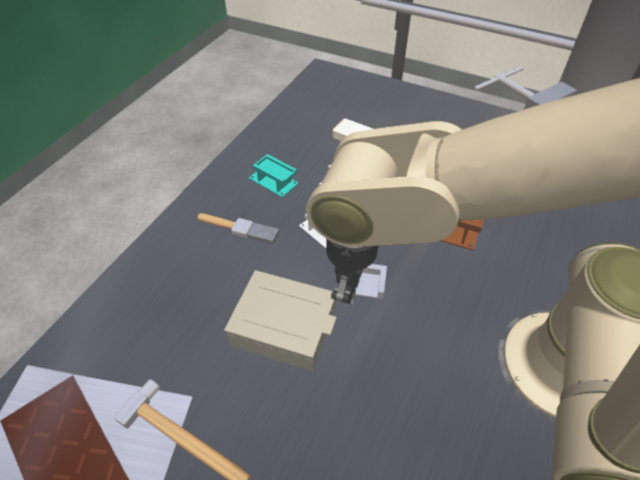

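The side view shows the case shut at about (280,315), the arm clear of it, and the hammer and brush where they were. I hand the job in.

```bash
python3 -c "
from h import *
print(order.finish_job())"
```

```text
the job is handed in; nothing more can be done
None
```

The plate is on the bed with the lid shut over it, and the job was handed in at about 18 s of the 72 s allowed. No verdict was reported.

- **Slide and lift:** I slid the top plate to about 41 mm of overhang (about 49 mm forward of the rack's centre). I pinched it across its width and lifted it about 60 mm. Both lower plates could be seen still in the rack.
- **Placing:** I lowered the plate until it touched the bed, then let go. The side camera put it about 1 mm from the bed's centre both lengthwise and across. It lay flat, with a slope of 0.003 or less, and 0.4° off the bed's line.
- **Lid:** I pushed the lid over and pressed it shut with about 18 N. Its face reads 57–58 mm at almost every point checked, against 58 mm when fully shut. The arm then backed clear, and the force reading was noise only.

**Checks that disagreed:**
- The cameras differed by 2–3 mm on where the case is. I used a value between them, well inside the tolerance.
- The top camera gave the plate as about 15 mm off centre after placing. I discounted it because its outline measured 151 mm long against the real 120 mm, probably because the dark gripper was in the picture. The side and wrist views showed the plate between the stops.

**Not checked:** the plate cannot be seen under the shut lid. The hammer and brush looked unmoved in the last picture. I did not measure the rod carton or the square at the end, as the arm partly hid them, but the arm never worked close to them.

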